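# Set a board over the preheater and jack the hot plate up to it

### The arm

A 6-joint arm with a two-finger parallel gripper is mounted at the origin on the work surface. World frame = base frame: x ahead of the robot, y to its left, z up, the work surface at z = 0. Lengths are in m, angles in rad, forces in N, time in s.
With the tool pointing down it reaches from about 0.275 to 0.85 m from the base axis. Payload 5.2 kg.
Tool frame: the origin (TCP) lies midway between the tips of the shut fingers; the grasp point (between the pads) lies 19 mm behind it; z points along the fingers, x is the direction in which the jaws open and shut, and the axes are right-handed (so a half turn about z gives the same grasp; the last joint's range is limited). The gripper opens to 85 mm and grips with 20 to 120 N. Pads are 22 mm wide; open, the fingers measure 114 mm over their backs; the gripper's body (76 mm by 85 mm) begins 54 mm behind the grasp point. The pads swing forward as they close: fully open they stand 13 mm farther back than shut.
Start: joints at [0.936, 0.259, 1.535, -0, 1.348, -0.203], TCP at [0.23, 0.5, 0.209] pointing down, gripper open.
Joint ranges: [-3.14, 3.14], [-0.91, 2.08], [0.19, 2.58], [-1.22, 4.36], [0.22, 2.71], [-3.12, 3.12]. Speed limits (rad/s): [2.57, 2.57, 3.14, 3.14, 3.14, 3.14].

### API

Orientations are given as a unit quaternion [w, x, y, z].
In Python, from workcell import * gives the robot as it stands.
- The arm moves only by the shell command python3 -m handwheel 'ROWS'. ROWS is text: rows parted by semicolons, each of 5 numbers parted by spaces: the opening, from -1 (shut) to 1 (fully open), then the shift along the tool's x, y, z in mm, then the turn about the tool's z in rad. A call has exactly 5 rows; each row is the pose to reach, as a shift and turn from the pose measured when the call began, along the tool's axes at that moment; what a row does not reach only later rows make up. A row lasts 1/12 s, in which the tool goes at most 41.7 mm and 7.16 degrees, less where a joint would pass 70% of its speed; a pose out of reach is approached as far as the arm can. A call with a gripper value outside its range is refused whole. The fingers move at their own pace and stop on an object; the grip force is fixed at half the most. Time passes only in rows, so rows that repeat a pose let the fingers close, or fill a call up. It gives the time, the measured TCP pose, the force and the opening at its end, in the units of the state.
- state(): the state, without advancing time (a new reading comes with each control period).
- capture(name): name is "side" or "top" or "wrist"; returns a dict with "color" (480x640x3 uint8, blue, green, red), "z_map" (480x640 float32, m along the optical axis (not along the pixel's ray), 0 where there is no reading), "fx", "fy", "cx", "cy" (pixels), "R" (3x3) and "t" (3): a world point X has camera coordinates R X + t. Camera axes: x right, y down, z forward; pixel columns grow to the right and rows downward; lengths in m; the calibration is good to about 2 mm. A picture is of the moment at which its call begins.
- sign_off(): hands the job in, once; it reports no verdict.
The state is a dict: "t": time; "qpos": joint angles; "qd": joint speeds; "effort": joint torques, N m; "position": TCP position; "ee_rot": TCP orientation; "wrist_force": force on the tool from outside, world axes, zero at the start; "ft_torque": the same for the moment, N m; "opening": finger opening in m.
Only numpy, scipy, OpenCV 4.12 (cv2) and the standard library are available. Lean on these libraries where they do the work, as an engineer would, in place of code of your own. Each camera call takes 0.05 s, during which the arm holds its last target.

### The job

Gently lay the circuit board, components up, in the board holder with an end on each ledge, centred over the preheater, and let go of it. Then wind up the lab jack by its knob until the hot plate just touches the underside of the board, without lifting the board off its ledges. Leave the other things on the bench where they are.

Things in the scene. Friction and masses are not known exactly. Their poses are not given: they have to be found in the camera images.
- board_mid (a point): Centre of the loose circuit board, 5 mm above its flat underside; z up. Dark green, 62 mm wide (x), 160 mm long (y), 0.3 kg, starting flat on the red mat (mat top z = 0.002) left or right of the stand. Along each long edge a 116 mm long aluminium bar stands flush with the edge, so there it is 10 mm high. Components (under 10 mm) on top. Either end may go either way in the holder.
- board: The same board: PCB 3 mm thick, 62 by 160 mm. Origin at the centre of its underside, axes as for board_mid.
- stand: Heavy fixed rework stand: steel base plate 170 (x) by 240 (y) by 10 mm with the board holder and, in its middle, a screw lab jack. Origin at the centre of its underside; x points from the knob side to the back, away from the robot (within 0.3 rad), y left along the holder, z up. The jack's platform, 120 (x) by 100 mm, overhangs: front edge at x = -60 mm, its underside 140 mm up with the jack down.
- seat (a point): The board's place in the holder: midway between its two jaws, level with the tops of their ledges, 238.5 mm above the stand's underside; axes as the stand's. Jaws are 100 mm long in x; ledges reach from 70 to 84 mm either side along y, then a wall 8 mm high, so the board has 4 mm to spare at each end. No stop in x: centre the board there. Seated, board_mid is 5 mm above this point.
- heater: The blue preheater, fixed on the jack's platform and rising with it; housing 110 (x) by 124 (y) by 50 mm. Origin at the centre of the stand's underside when the jack is fully down; axes as the stand's. It rises between the holder's four round posts, 14 mm thick, at x = -38 and +38, y = -89 and +89 mm.
- plate_top (a point): Centre of the top face of the preheater's aluminium hot plate, 44 (x) by 112 mm (y), 8 mm thick, on fins; the blue housing's top lies 30 mm lower. At the start this point is 3 to 8 mm below the seat; the plate touches the board when it reaches the board's underside, and beyond that lifts it.
- knob_grip (a point): Centre of the jack's black fluted knob, 44 mm diameter, 28 mm long, at the front of the stand, 30 mm in front of the platform's front edge and about 80 mm above the mat. Its axis is level, along the stand's x. As the jack rises this point rises half as much as the platform. A 12 mm thick screw joins its back to the jack.
- knob (a joint): Turn of the knob (rad), 0 with the jack fully down, at most 7. It grows as the knob is turned clockwise seen from the robot's side, looking along the stand's +x (top of the knob moving right, to the stand's -y). The platform and hot plate rise 2.3 mm per rad (14.5 mm a turn), evenly. Friction of about 0.15 N m holds it where it is left.
- bin: Bystander: open orange parts bin 100 by 150 by 50 mm, loose on the mat on the other side of the stand from the board. Origin under its centre.
- spool: Bystander: grey wire spool 60 mm across, 40 mm high, behind on the right. Origin under its centre.
- bottle: Bystander: white closed bottle 60 mm across, 130 mm high, behind on the left. Origin under its centre.
Not all that is in view belongs to the job. There is more than one size of the board; the one meant has the size given above.

How it is judged:
On the way, in this order (a step that is already met when the one before it is completed fails the run):
1. the board lies let go in the holder, an end on each ledge, centred over the still lower hot plate (z of board_mid in the frame of seat between 0.003 and 0.007 m and x of board_mid in the frame of seat between -0.012 and 0.012 m and y of board_mid in the frame of seat between -0.008 and 0.008 m and angle between board_mid's own z axis and vertical below 0.05 rad and contact force between each of the fingers, heater and board below 0.05 N), for 0.3 s.
2. the hot plate has come up against the underside of the board (contact force between heater and board above 0.3 N), for 0.2 s.
At the end, for the whole second after the job is handed in: The board lies level (within 0.05 rad), components up, in the holder between the two jaws, within 12 mm of the middle front to back, let go and at rest; the hot plate touches its underside (more than 0.3 N) and has lifted it no more than 2.5 mm above its ledges (contact force between heater and board above 0.3 N and z of board_mid in the frame of seat between 0.003 and 0.0075 m and x of board_mid in the frame of seat between -0.012 and 0.012 m and y of board_mid in the frame of seat between -0.008 and 0.008 m and angle between board_mid's own z axis and vertical below 0.05 rad and linear speed of board below 0.02 m/s).
It fails at once if the hot plate pushed the board more than 5 mm up off its ledges (contact force between heater and board above 0.3 N and z of board_mid in the frame of seat above 0.01 m and contact force between the fingers and board below 0.05 N).
It fails at once if the board was dropped (it fell freely by more than about 10 mm) (linear speed of board above 0.45 m/s and contact force between the fingers and board below 0.05 N).
It fails at once if a bystander was pushed away by more than 30 mm (distance of any of bin, spool, bottle from where it was at the start of the episode above 0.03 m).
It also fails if it takes over 72 s, if anything falls off the work surface, if the arm or the gripper's body presses on something with over 40 N, if the wrist force passes 120 N, or if a joint passes its speed limit or range.

## Working session

There is one attempt and no reset: what is moved stays moved. The work goes in short steps, Python scripts to look and compute and a shell command to move; the robot and the scene stay as the last step left them, time stands still between calls to the robot, and variables do not carry over. Pictures are saved under pics/ and viewed, and the job is handed in when it is done.

```bash
mkdir -p pics; ls; python3 - <<'E'
from workcell import *
import cv2
print(state())
for n in ["side","top","wrist"]:
    c=capture(n); cv2.imwrite(f"pics/{n}0.png",c["color"]); print(n,c["fx"],c["cx"],c["cy"],c["R"],c["t"])
E
```

```text
pics
{'t': 0.0, 'qpos': array([ 9.36177226e-01,  2.59342666e-01,  1.53606270e+00, -4.87866772e-07,
        1.34795071e+00, -2.02796291e-01]), 'qd': array([-0.00037042, -0.00079762,  0.001104  , -0.00027096, -0.00305012,
       -0.00016289]), 'effort': array([ 5.56856648e-04, -4.46017635e+01, -2.90574002e+01, -1.56715232e-04,
        1.20172114e-02, -2.23663341e-05]), 'position': array([0.22984079, 0.49908014, 0.20798305]), 'ee_rot': array([ 3.16340804e-04,  8.42177469e-01,  5.39199715e-01, -8.23010736e-04]), 'wrist_force': array([ 0.42844571, -0.12331538,  0.03029007]), 'ft_torque': array([-0.01788837,  0.01699436, -0.02659133]), 'opening': 0.08514194183340439}
side 504.4663799497095 314.6015437317541 233.41515004466092 [[ 0.92357907 -0.38334341 -0.00703787]
 [-0.26511649 -0.62526239 -0.73400285]
 [ 0.27697464  0.67977553 -0.67910992]] [-0.54291485  0.17996243  1.55680322]
top 496.9438221289049 316.92245267047724 240.60974299380752 [[ 0.00416943 -0.99998686 -0.00298238]
 [-0.99795204 -0.00397054 -0.06384333]
 [ 0.06383065  0.00324246 -0.99795548]] [-0.15213104  0.52695852  1.52089877]
wrist 354.1568535690642 316.3193064940083 237.96977633042005 [[ 0.41790736  0.90848833 -0.0015494 ]
 [ 0.87034978 -0.39987338  0.28738917]
 [ 0.26047015 -0.12145057 -0.95781264]] [-0.54947064 -0.03699919  0.37971753]
```

View pics/top0.png

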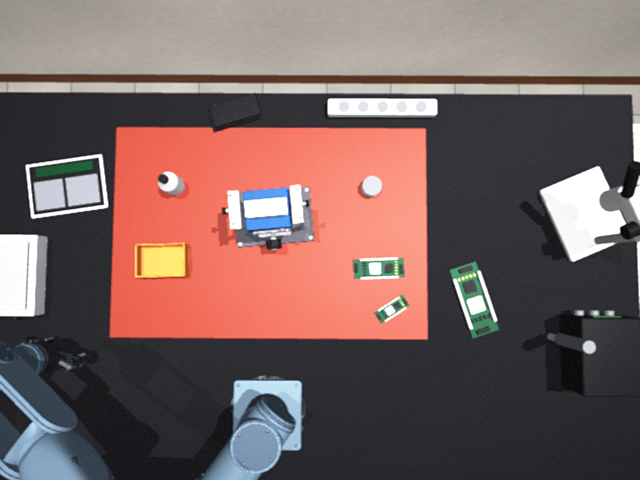

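View pics/side0.png

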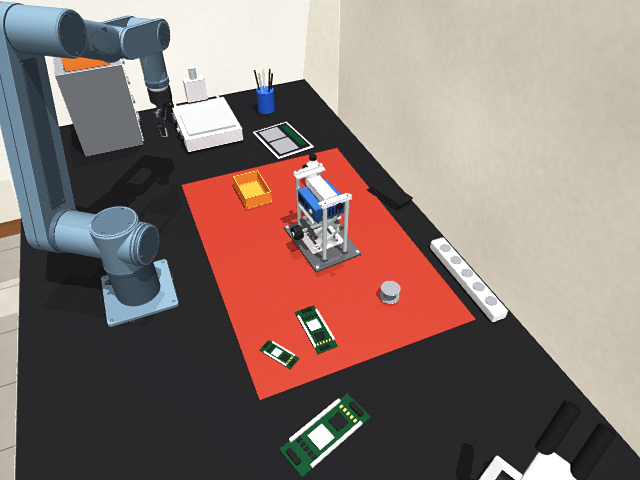

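View pics/wrist0.png

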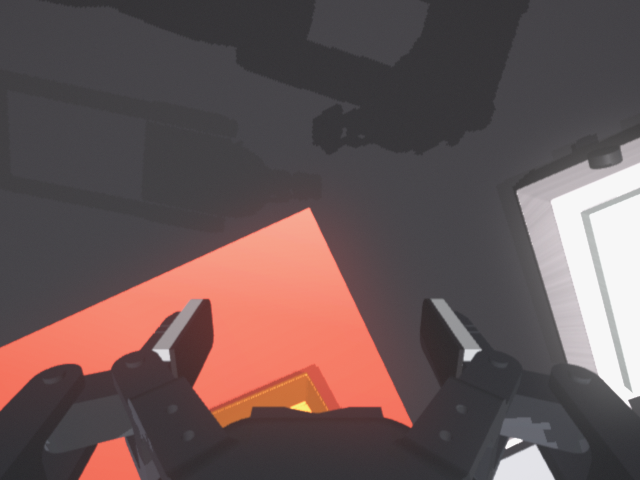

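Top view: the board candidates are the medium one at (378,268), the small one at (392,308) and the large one off the mat at (474,299). The stand is at (270,212), the knob at (274,243), the bin at (161,261), the spool at (372,187) and the bottle at (171,184). Next I'll measure the sizes.

```bash
cat > h.py <<'E'
from workcell import *
import numpy as np, cv2
from scipy.spatial.transform import Rotation as Ro
def pts(c):
    z=c["z_map"]; v,u=np.mgrid[:480,:640]
    P=np.stack([(u-c["cx"])/c["fx"]*z,(v-c["cy"])/c["fy"]*z,z],-1)
    W=(P-c["t"])@c["R"]; W[z==0]=np.nan
    return W
def proj(c,X):
    p=np.asarray(X)@c["R"].T+c["t"]; return np.stack([c["fx"]*p[...,0]/p[...,2]+c["cx"],c["fy"]*p[...,1]/p[...,2]+c["cy"]],-1)
def planepix(c,u,v,z):
    d=np.array([(u-c["cx"])/c["fx"],(v-c["cy"])/c["fy"],1.])@c["R"]; o=-c["R"].T@c["t"]
    return o+d*(z-o[2])/d[2]
def tcp():
    s=state(); q=s["ee_rot"]; return np.array(s["position"]),Ro.from_quat([q[1],q[2],q[3],q[0]])
E
python3 - <<'E'
from h import *
c=capture("top"); W=pts(c); im=c["color"].astype(int)
b,g,r=im[...,0],im[...,1],im[...,2]
red=(r>150)&(g<110)&(b<100)
for name,(x0,y0,x1,y1) in dict(mid=(345,250,412,286),small=(368,290,416,326),large=(445,255,505,345)).items():
    m=np.zeros((480,640),bool); m[y0:y1,x0:x1]=1
    if name=="large": m&=((g>b+20)|(im.min(-1)>120))
    else: m&=~((r>g+60)&(r>b+60))
    m=cv2.morphologyEx(m.astype(np.uint8),cv2.MORPH_OPEN,np.ones((3,3)))
    v,u=np.nonzero(m); X=np.array([planepix(c,a,b_,0.008) for a,b_ in zip(u,v)])
    rc=cv2.minAreaRect((X[:,:2]*1000).astype(np.float32)); print(name,rc, np.nanmedian(W[m>0],0))
# stand: points by height
rg=W[150:270,200:340].reshape(-1,3)
for lo,hi in [(0.005,0.02),(0.06,0.11),(0.13,0.16),(0.19,0.215),(0.215,0.232),(0.232,0.242),(0.242,0.26)]:
    k=rg[(rg[:,2]>lo)&(rg[:,2]<hi)]
    if len(k)>5: print(lo,hi,len(k),k.mean(0).round(4),cv2.minAreaRect((k[:,:2]*1000).astype(np.float32)))
cv2.imwrite("pics/topcrop.png",np.hstack([cv2.resize(c["color"][160:260,210:330],None,fx=4,fy=4,interpolation=2)[:400],cv2.resize(c["color"][240:340,340:420],None,fx=4,fy=4,interpolation=2)]))
c=capture("side");cv2.imwrite("pics/sidecrop.png",cv2.resize(c["color"][140:280,270:380],None,fx=4,fy=4,interpolation=2))
E
```

```text
mid ((443.9266052246094, -341.0016784667969), (66.71337890625, 158.45779418945312), 2.620307683944702) [ 0.44381057 -0.3403535   0.00683354]
small ((318.4053955078125, -381.1730651855469), (46.24593734741211, 105.29054260253906), 32.68889617919922) [ 0.31766611 -0.38195499  0.00592113]
large ((349.9339599609375, -637.0004272460938), (220.90147399902344, 92.61006164550781), 18.206132888793945) [ 0.34639134 -0.63803055  0.0061932 ]
0.005 0.02 3732 [ 0.6075 -0.0133  0.009 ] ((626.6483154296875, 0.19073486328125), (374.9851379394531, 438.2110595703125), 0.19120264053344727)
0.06 0.11 238 [ 0.5314 -0.0122  0.0935] ((568.845947265625, -14.588180541992188), (143.01234436035156, 188.03726196289062), 3.155245065689087)
0.13 0.16 86 [ 0.5519 -0.0091  0.1499] ((566.3464965820312, -5.799041748046875), (195.56671142578125, 81.4780044555664), 71.472412109375)
0.19 0.215 1154 [ 0.5984 -0.0154  0.2047] ((603.2418823242188, -26.039764404296875), (117.17076110839844, 156.9420623779297), 0.9435287117958069)
0.215 0.232 72 [ 0.6041 -0.0135  0.2304] ((603.4957275390625, -12.046981811523438), (44.57220458984375, 111.49284362792969), 5.40195369720459)
0.232 0.242 949 [ 0.6032 -0.01    0.2369] ((602.939453125, -13.305892944335938), (99.6412582397461, 226.14178466796875), 5.24495267868042)
0.242 0.26 527 [ 0.6019 -0.0116  0.2472] ((602.4874267578125, -11.780708312988281), (99.62210083007812, 232.18272399902344), 5.319377899169922)
```

View pics/topcrop.png

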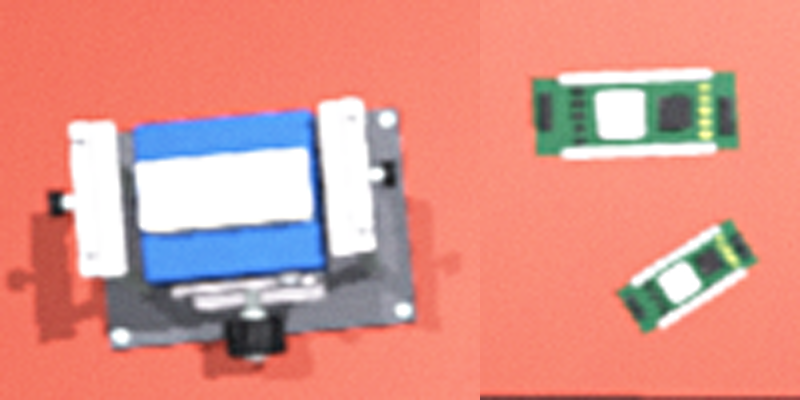

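View pics/sidecrop.png

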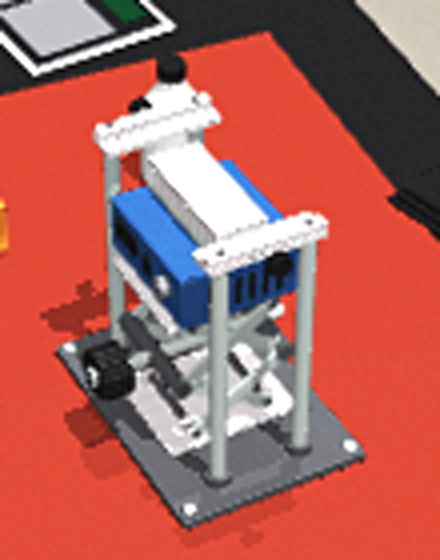

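The middle board (66×158 measured) is the 62×160 one. Small one is 46×105 and the large one 93×221. Now I'll refine the heights, the tool-frame camera offset and the board and stand poses.

```bash
cat >> h.py <<'E'
def delta(target,yaw=None):
    p,R=tcp(); d=R.inv().apply(np.array(target)-p)*1000
    x=R.apply([1,0,0]); y0=np.arctan2(x[1],x[0])
    t=0 if yaw is None else -((yaw-y0+np.pi)%(2*np.pi)-np.pi)
    print("tcp",p.round(4),"yaw",round(y0,4),"shift",d.round(1),"turn",round(t,3)); return d,t
E
python3 - <<'E'
from h import *
c=capture("wrist"); p,R=tcp(); print("cam in tool",R.inv().apply(-c["R"].T@c["t"]-p), "optical axis in tool",R.inv().apply(c["R"][2]))
O=np.array([.6025,-.0125]); a=np.radians(5.3)
for n in ("top","side"):
    c=capture(n); W=pts(c); d=W[...,:2]-O
    X=d[...,0]*np.cos(a)+d[...,1]*np.sin(a); Y=-d[...,0]*np.sin(a)+d[...,1]*np.cos(a); Z=W[...,2]
    def z(nm,m): print(n,nm,m.sum(),np.median(Z[m]).round(4),Z[m].std().round(4))
    z("plate",(abs(X)<18)&(abs(Y)<50)&(Z>.225)&(Z<.25))
    z("house",(abs(X)>28)&(abs(X)<48)&(abs(Y)<50)&(Z>.19)&(Z<.22))
    for s in (1,-1):
        z("ledge%d"%s,(abs(X)<45)&(Y*s>72)&(Y*s<82)&(Z>.23)&(Z<.26)); z("wall%d"%s,(abs(X)<45)&(Y*s>86)&(Y*s<96)&(Z>.235)&(Z<.26))
    m=(Z>.243)&(Z<.256)&(abs(Y)<130)&(abs(X)<70)
    k=np.c_[X[m],Y[m]]; print(n,"wallbox",cv2.minAreaRect((k*1000).astype(np.float32)))
    m=(Z>.06)&(Z<.12)&(X<-70)&(X>-115)&(abs(Y)<40); m=(Z>.06)&(Z<.12)&(X<-.07)&(X>-.115)&(abs(Y)<.04)
    if m.sum(): print("knob",m.sum(),X[m].min(),X[m].max(),Y[m].min(),Y[m].max(),Z[m].max())
    X*=1000;Y*=1000
    for lo,hi in((.243,.256),(.226,.2395)):
        m=(Z>lo)&(Z<hi)&(abs(Y)<130)&(abs(X)<70); k=np.c_[X[m],Y[m]]; print(n,lo,m.sum(),cv2.minAreaRect(k.astype(np.float32)))
    print("platez",np.median(Z[(abs(X)<18)&(abs(Y)<50)&(Z>.225)&(Z<.25)]),"house",np.median(Z[(abs(X)>28)&(abs(X)<48)&(abs(Y)<50)&(Z>.19)&(Z<.22)]))
    for s in (1,-1):
        m=(abs(X)<45)&(Y*s>72)&(Y*s<82)&(Z>.23)&(Z<.26); w=(abs(X)<45)&(Y*s>86)&(Y*s<96)&(Z>.235)&(Z<.26)
        print("ledge",s,m.sum(),np.median(Z[m]),"wall",w.sum(),np.median(Z[w]))
    # board
    Z=W[...,2]; m=(abs(W[...,0]-.444)<.06)&(abs(W[...,1]+.341)<.1)&(Z>.0085)&(Z<.016)
    k=W[m]; print(n,"bd",m.sum(),np.median(k[:,2]),cv2.minAreaRect((k[:,:2]*1000).astype(np.float32)))
E
```

```text
cam in tool [ 0.0002149  -0.07396611 -0.16529118] optical axis in tool [2.28191911e-05 2.87649357e-01 9.57735792e-01]
top plate 1985 0.2388 0.0059
top house 0 nan nan
top ledge1 0 nan nan
top wall1 0 nan nan
top ledge-1 0 nan nan
top wall-1 0 nan nan
top wallbox ((-177.81788635253906, -204.77325439453125), (675.6253051757812, 1520.335693359375), 26.475082397460938)
knob 163 -0.10526672149804284 -0.07004676637625411 -0.021955034115248743 0.021636417583446907 0.11147744259336674
top 0.243 467 ((0.2605247497558594, 0.6260147094726562), (99.51917266845703, 232.00552368164062), 0.09887120127677917)
top 0.226 804 ((0.977447509765625, 3.7429656982421875), (99.81277465820312, 215.44361877441406), 0.11084821075201035)
platez 0.23536870673903146 house 0.20562232532703406
ledge 1 129 0.24033772938723302 wall 126 0.24840541496484675
ledge -1 125 0.2406443360369051 wall 129 0.24906622469084128
top bd 435 0.01069658202129343 ((443.96539306640625, -340.7207946777344), (117.47579193115234, 195.46453857421875), 0.24380509555339813)
side plate 5368 0.2378 0.007
side house 0 nan nan
side ledge1 0 nan n
[... 241 characters left out ...]
3938018506 0.023292332143986932 0.1064266569511681
side 0.243 264 ((3.1390533447265625, -0.6732254028320312), (237.7110137939453, 101.43354797363281), 89.74050903320312)
side 0.226 528 ((3.1131324768066406, -3.0895462036132812), (101.07333374023438, 231.39874267578125), 0.7062330842018127)
platez 0.23504005511282544 house 0.20491731639742744
ledge 1 71 0.24087737416384125 wall 52 0.2470596532684332
ledge -1 29 0.24051267042033525 wall 88 0.24719858088323962
side bd 297 0.010600845481449428 ((446.837890625, -352.6708679199219), (175.42652893066406, 110.82698822021484), 89.56295776367188)
  return _methods._mean(a, axis=axis, dtype=dtype,
  ret = ret.dtype.type(ret / rcount)
  ret = _var(a, axis=axis, dtype=dtype, out=out, ddof=ddof,
  arrmean = um.true_divide(arrmean, div, out=arrmean,
  ret = ret.dtype.type(ret / rcount)
```

```bash
python3 -c "
from h import *
delta([.40,-.12,.2],.045); delta([.444,-.341,.2],.045)"
```

```text
tcp [0.2301 0.4995 0.2087] yaw 1.139 shift [-491.5  413.5    8.8] turn 1.094
tcp [0.2301 0.4995 0.2087] yaw 1.139 shift [-673.8  546.     8.8] turn 1.094
```

```bash
python3 -m handwheel '0.6 -674 546 9 1.094; 0.6 -674 546 9 1.094; 0.6 -674 546 9 1.094; 0.6 -674 546 9 1.094; 0.6 -674 546 9 1.094'; python3 -c "
from h import *
delta([.444,-.341,.2],.045)"
```

```text
t: 0.82
position: [0.2813, 0.296, 0.2066]
ee_rot: [0.0, 0.968, 0.252, 0.0]
wrist_force: [0.6, -1.0, 0.6]
opening: 0.0683
tcp [0.2813 0.296  0.2066] yaw 0.5089 shift [-168.3  635.5    6.8] turn 0.464
```

```bash
python3 -m handwheel '0.65 -168 635 6 0.464; 0.65 -168 635 6 0.464; 0.65 -168 635 6 0.464; 0.65 -168 635 6 0.464; 0.65 -168 635 6 0.464'; python3 -c "
from h import *
delta([.444,-.341,.2],.045)"
```

```text
t: 1.23
position: [0.3329, 0.094, 0.2052]
ee_rot: [0.0, 1.0, 0.02, 0.001]
wrist_force: [1.8, 0.7, 0.2]
opening: 0.0709
tcp [0.3329 0.094  0.2052] yaw 0.0404 shift [ 93.4 439.1   5.4] turn -0.005
```

```bash
python3 -m handwheel '0.65 93 439 5 0; 0.65 93 439 5 0; 0.65 93 439 5 0; 0.65 93 439 5 0; 0.65 93 439 5 0'; python3 -c "
from h import *
delta([.444,-.341,.2],.045)"
```

```text
t: 1.65
position: [0.3841, -0.1085, 0.2031]
ee_rot: [0.0, 1.0, 0.02, 0.002]
wrist_force: [0.4, 0.9, 1.0]
opening: 0.0705
tcp [ 0.3841 -0.1085  0.2031] yaw 0.0396 shift [ 50.7 234.7   3.4] turn -0.005
```

```bash
python3 -m handwheel '0.65 45 232 3 0; 0.65 45 232 3 0; 0.65 45 232 3 0; 0.65 45 232 3 0; 0.65 45 232 3 0'; python3 -c "
from h import *
delta([.444,-.341,.2],.045)"
```

```text
t: 2.07
position: [0.4314, -0.3113, 0.2007]
ee_rot: [0.0, 1.0, 0.019, 0.002]
wrist_force: [0.2, 0.7, 0.7]
opening: 0.0704
tcp [ 0.4314 -0.3113  0.2007] yaw 0.039 shift [11.5 30.1  0.7] turn -0.006
```

```bash
python3 -m handwheel '0.65 11.5 30 30 -0.006; 0.65 11.5 30 60 -0.006; 0.65 11.5 30 60 -0.006; 0.65 11.5 30 60 -0.006; 0.65 11.5 30 60 -0.006'; cat > look.py <<'E'
from h import *
c=capture("wrist"); cv2.imwrite("pics/w1.png",c["color"])
W=pts(c); im=c["color"].astype(int); r,g,b=im[...,2],im[...,1],im[...,0]
m=(~((r>g+50)&(r>b+50)))&(abs(W[...,0]-.444)<.09)&(abs(W[...,1]+.341)<.12)&(W[...,2]<.02)
n,l,st,_=cv2.connectedComponentsWithStats(m.astype(np.uint8)); i=1+st[1:,4].argmax(); m=l==i
v,u=np.nonzero(m); X=np.array([planepix(c,x,y,.008)[:2] for x,y in zip(u,v)])
print(st[i],cv2.minAreaRect((X*1000).astype(np.float32)))
delta([.444,-.341,.2],.045)
E
python3 look.py
```

```text
t: 2.48
position: [0.4444, -0.3404, 0.1419]
ee_rot: [0.0, 1.0, 0.023, 0.002]
wrist_force: [-0.2, 1.0, 0.3]
opening: 0.0707
[  281   124    77   178 12936] ((446.31134033203125, -339.36700439453125), (63.521263122558594, 157.19981384277344), 2.5294675827026367)
tcp [ 0.4449 -0.3407  0.1427] yaw 0.0458 shift [ -0.6   0.4 -57.3] turn 0.001
```

View pics/w1.png

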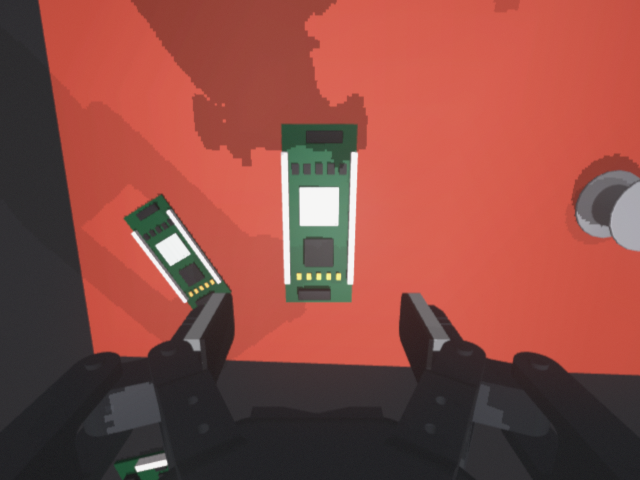

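The wrist view shows the chosen board at (319,212), 63.5×157 mm. The small one is at (177,255). I'll read the fingertip height from the depth.

```bash
python3 - <<'E'
from h import *
c=capture("wrist"); W=pts(c); p,R=tcp()
T=R.inv().apply((W-p).reshape(-1,3)).reshape(W.shape)*1000
m=(abs(T[...,0])<60)&(abs(T[...,1])<25)&(T[...,2]>-60)&(T[...,2]<20)
for s in (1,-1):
    k=T[m&(T[...,0]*s>0)]; print(len(k),np.percentile(k[:,2],[50,95,99,100]),k[:,0].min(),k[:,0].max(),k[:,1].min(),k[:,1].max())
E
```

```text
2146 [-48.46328389 -33.6230305  -31.09139864 -29.77827172] 34.14000037246824 48.917829014655275 -12.800698128029197 10.543467228639171
2134 [-48.40560284 -33.93530568 -31.42136358 -29.74648809] -49.73119821106221 -35.161795985585414 -12.615408122784263 10.621791008989275
```

```bash
python3 -m handwheel '0.7 0.5 -0.5 25 0; 0.7 0.5 -0.5 50 0; 0.7 0.5 -0.5 75 0; 0.7 0.5 -0.5 100 0; 0.7 0.5 -0.5 100 0'; cat > tip.py <<'E'
from h import *
import sys
c=capture("wrist"); W=pts(c); p,R=tcp(); s=state()
T=R.inv().apply((W-p).reshape(-1,3)).reshape(W.shape)*1000
m=(abs(T[...,0])<60)&(abs(T[...,1])<25)&(T[...,2]>-60)&(W[...,2]>.016)
for q in (1,-1):
    k=T[m&(T[...,0]*q>0)]; print(len(k),np.percentile(k[:,2],[50,99,100]).round(1),k[:,0].min().round(1),k[:,0].max().round(1))
print(p,s["opening"],s["wrist_force"]); cv2.imwrite("pics/%s.png"%sys.argv[1],c["color"])
c=capture("side"); q=proj(c,p).astype(int); x0=max(q[0]-60,0);y0=max(q[1]-80,0); cv2.imwrite("pics/%s_s.png"%sys.argv[1],cv2.resize(c["color"][y0:y0+120,x0:x0+120],None,fx=4.5,fy=4.5)); print(q)
E
python3 tip.py w2
```

```text
t: 3.0
position: [0.4447, -0.3381, 0.0407]
ee_rot: [-0.0, 1.0, 0.024, 0.001]
wrist_force: [-0.1, 0.2, -0.6]
opening: 0.0727
2322 [-48.1 -30.  -28.7] 34.7 49.1
2297 [-48.2 -30.2 -28. ] -51.4 -36.9
[ 0.4455624  -0.33910635  0.04282696] 0.07277297356521277 [ 0.06169795 -0.71091446 -0.05729669]
[313 319]
```

```bash
python3 -c "
import cv2,numpy as np
cv2.imwrite('pics/w2c.png',np.hstack([cv2.resize(cv2.imread('pics/w2.png'),(400,300)),cv2.resize(cv2.imread('pics/w2_s.png'),(300,300))]))"
```

```text
(no output)
```

View pics/w2c.png

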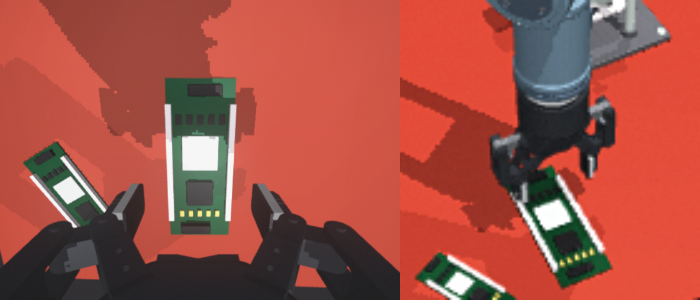

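```bash
python3 -m handwheel '0.7 0 1 10 0; 0.7 0 1 20 0; 0.7 0 1 27 0; 0.7 0 1 27 0; 0.7 0 1 27 0'; python3 tip.py w3;python3 -c "
import cv2,numpy as np
cv2.imwrite('pics/w3c.png',np.hstack([cv2.resize(cv2.imread('pics/w3.png')[100:400,120:520],(400,300)),cv2.resize(cv2.imread('pics/w3_s.png'),(300,300))]))"
```

```text
t: 3.52
position: [0.4466, -0.3412, 0.017]
ee_rot: [0.002, 1.0, 0.023, 0.003]
wrist_force: [-0.3, 0.6, 0.4]
opening: 0.0729
2113 [-48.6 -32.  -30.2] 35.2 49.5
2116 [-48.8 -32.  -29.4] -50.7 -36.3
[ 0.4467633  -0.34149867  0.01739094] 0.07271804862767015 [ 0.56306123 -0.35127211  0.53519919]
[314 325]
```

View pics/w3c.png

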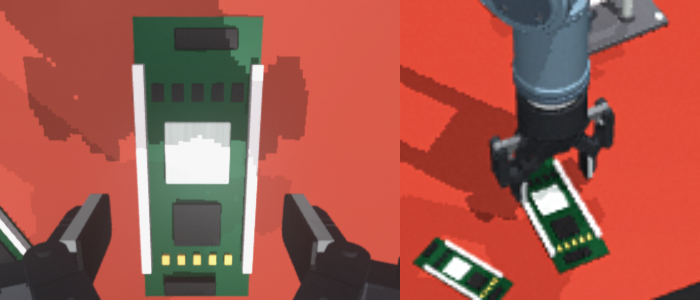

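```bash
python3 -m handwheel '0.7 0 0 4 0; 0.7 0 0 8 0; 0.7 0 0 12 0; 0.7 0 0 15 0; 0.7 0 0 15 0'; python3 tip.py w4
```

```text
t: 4.03
position: [0.4465, -0.3412, 0.0016]
ee_rot: [0.001, 1.0, 0.023, 0.003]
wrist_force: [0.1, 0.7, -1.0]
opening: 0.0727
2126 [-48.9 -31.9 -29.8] 35.3 49.9
2125 [-48.7 -31.9 -29.5] -51.2 -36.3
[ 0.4466733  -0.34138137  0.00199761] 0.0726452534398623 [-0.1477976   0.13364558  0.05756458]
[314 328]
```

```bash
python3 -m handwheel '0.7 0 0 3 0; 0.7 0 0 3 0; 0.55 0 0 3 0; 0.45 0 0 3 0; 0.3 0 0 3 0'; python3 tip.py w5;python3 -c "
import cv2,numpy as np
cv2.imwrite('pics/w5c.png',np.hstack([cv2.resize(cv2.imread('pics/w5.png')[100:400,120:520],(400,300)),cv2.resize(cv2.imread('pics/w5_s.png'),(300,300))]))"
```

```text
t: 4.55
position: [0.447, -0.3416, -0.0006]
ee_rot: [0.002, 1.0, 0.023, 0.003]
wrist_force: [-0.0, -0.0, -0.3]
opening: 0.0556
2030 [-47.  -28.  -26.3] 27.0 41.1
2031 [-47.1 -28.  -26.6] -42.0 -27.8
[ 0.44695052 -0.34163434 -0.00059709] 0.05567829169502518 [-0.57810994 -0.51701217  0.35790428]
[314 329]
```

View pics/w5c.png

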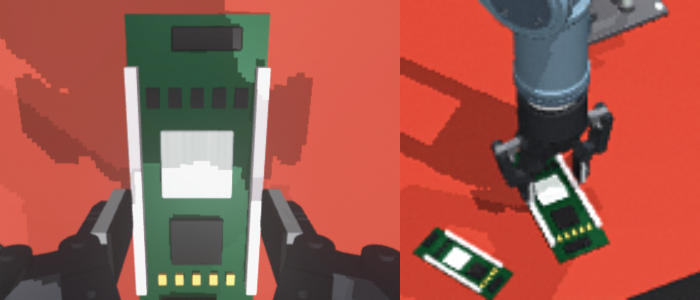

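```bash
python3 -m handwheel '0.7 0 0 0 0; 0.7 0 0 0 0; 0.7 0 0 3 0; 0.7 0 0 7 0; 0.7 0 0 12 0'; python3 tip.py w6
```

```text
t: 5.07
position: [0.4471, -0.3418, -0.0128]
ee_rot: [0.002, 1.0, 0.023, 0.003]
wrist_force: [-0.3, 0.5, 0.7]
opening: 0.0725
1965 [-49.3 -33.2 -31.5] 35.9 50.6
1966 [-49.3 -33.4 -31.7] -50.1 -35.6
[ 0.44650415 -0.34117067 -0.01400734] 0.0721640295400618 [-0.55990903  0.48476769 -0.93389971]
[314 332]
```

```bash
python3 -m handwheel '0.7 -0.5 0.5 2 0; 0.7 -0.5 0.5 5 0; 0.7 -0.5 0.5 8 0; 0.7 -0.5 0.5 10 0; 0.7 -0.5 0.5 10 0'; python3 tip.py w7;python3 -c "
import cv2,numpy as np
cv2.imwrite('pics/w7c.png',np.hstack([cv2.resize(cv2.imread('pics/w7.png')[100:400,120:520],(400,300)),cv2.resize(cv2.imread('pics/w7_s.png'),(300,300))]))"
```

```text
t: 5.58
position: [0.4457, -0.3413, -0.0244]
ee_rot: [0.001, 1.0, 0.023, 0.002]
wrist_force: [-0.1, -0.2, 0.2]
opening: 0.0729
1699 [-51.2 -40.4 -39.9] 35.3 49.7
1697 [-51.2 -40.5 -40.3] -50.7 -36.2
[ 0.44581159 -0.34137551 -0.02408456] 0.0726381342647264 [-0.78175585 -0.29269661  0.62128749]
[314 334]
```

View pics/w7c.png

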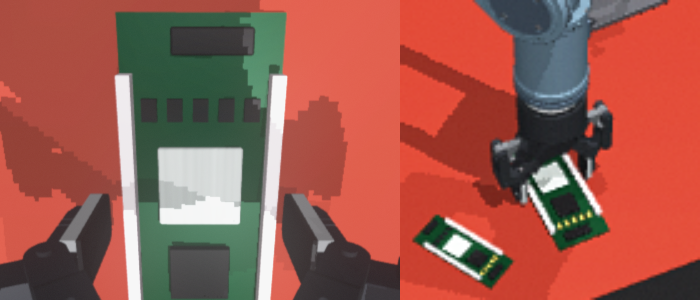

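```bash
python3 -m handwheel '0.5 0 0 0 0; 0.4 0 0 0 0; 0.2 0 0 0 0; 0 0 0 0 0; 0 0 0 0 0'; python3 tip.py w8;python3 -c "
import cv2,numpy as np
cv2.imwrite('pics/w8c.png',np.hstack([cv2.resize(cv2.imread('pics/w8.png')[100:400,120:520],(400,300)),cv2.resize(cv2.imread('pics/w8_s.png'),(300,300))]))"
```

```text
t: 6.1
position: [0.4463, -0.3417, -0.0231]
ee_rot: [0.001, 1.0, 0.023, 0.003]
wrist_force: [0.0, 0.8, 5.2]
opening: 0.0597
1629 [-50.4 -39.1 -38.9] 29.3 43.4
1596 [-50.7 -39.5 -39.2] -44.3 -29.8
[ 0.44624107 -0.34171861 -0.02306646] 0.06021333136976382 [-0.52925628  1.83478116  5.90582559]
[314 334]
```

View pics/w8c.png

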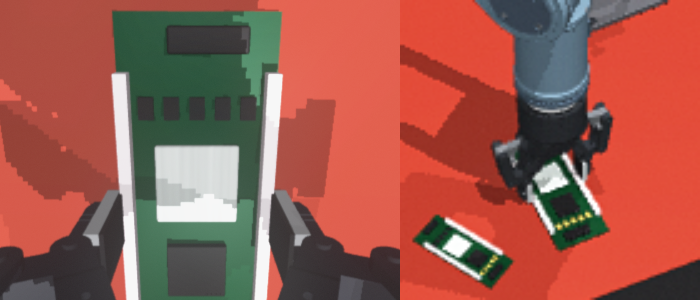

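```bash
python3 -m handwheel '-0.2 0 0 0 0; -0.2 0 0 -5 0; -0.2 0 0 -12 0; -0.2 0 0 -20 0; -0.2 0 0 -30 0'; python3 tip.py w9;python3 -c "
import cv2,numpy as np
cv2.imwrite('pics/w9c.png',np.hstack([cv2.resize(cv2.imread('pics/w9.png')[100:400,120:520],(400,300)),cv2.resize(cv2.imread('pics/w9_s.png'),(300,300))]))"
```

```text
t: 6.62
position: [0.4458, -0.3414, 0.0074]
ee_rot: [0.001, 1.0, 0.023, 0.002]
wrist_force: [-0.0, -0.2, -3.3]
opening: 0.0598
9550 [-28.9 -24.7 -23.7] 0.0 42.6
10155 [-28.9 -25.  -23.7] -45.5 -0.3
[ 0.44699531 -0.34260757  0.00975478] 0.059877653758340546 [ 0.66970207 -0.77226249 -0.89125867]
[315 327]
```

View pics/w9c.png

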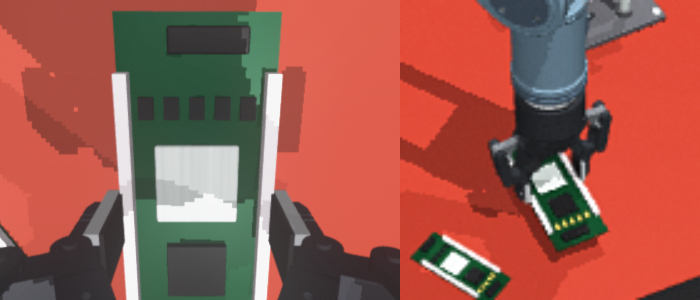

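```bash
python3 -m handwheel '-0.2 0 0 -30 0; -0.2 0 0 -65 0; -0.2 0 0 -105 0; -0.2 0 0 -145 0; -0.2 0 0 -185 0'; python3 -c "
from h import *
delta([.6035,-.013,.28],.0925)"
```

```text
t: 7.13
position: [0.4453, -0.3414, 0.196]
ee_rot: [0.003, 1.0, 0.023, 0.004]
wrist_force: [1.1, -1.4, -2.2]
opening: 0.0596
tcp [ 0.4453 -0.3414  0.196 ] yaw 0.0468 shift [ 174.  -320.2  -84.5] turn -0.046
```

```bash
python3 -m handwheel '-0.2 5 -10 -40 0; -0.2 20 -35 -75 -0.01; -0.2 38 -68 -84 -0.02; -0.2 57 -102 -84 -0.03; -0.2 76 -138 -84 -0.046'; python3 -c "
from h import *
delta([.6035,-.013,.28],.0925)"
```

```text
t: 7.55
position: [0.515, -0.1988, 0.2818]
ee_rot: [0.004, 0.999, 0.046, 0.005]
wrist_force: [0.6, 0.0, -2.8]
opening: 0.0598
tcp [ 0.515  -0.1988  0.2818] yaw 0.0917 shift [ 105.1 -176.9    1.4] turn -0.001
```

```bash
python3 -m handwheel '-0.2 21 -34 0 0; -0.2 42 -70 0 0; -0.2 63 -106 0 0; -0.2 84 -142 0 0; -0.2 100 -168 0 0'; python3 -c "
from h import *
delta([.6035,-.013,.28],.0925)"
```

```text
t: 7.97
position: [0.5997, -0.0187, 0.2814]
ee_rot: [0.003, 0.999, 0.047, 0.006]
wrist_force: [-0.2, -0.9, -2.8]
opening: 0.0599
tcp [ 0.5997 -0.0187  0.2814] yaw 0.0935 shift [ 4.3 -5.3  1.4] turn 0.001
```

```bash
python3 -m handwheel '-0.2 5 -8 10 0; -0.2 5 -8 20 0; -0.2 5 -8 20 0; -0.2 5 -8 20 0; -0.2 5 -8 20 0'; cat > chk.py <<'E'
from h import *
import sys
delta([.6035,-.013,.2155],.0925); print(state()["wrist_force"],state()["opening"])
out=[]
for n,b in (("top",(160,250,210,330)),("side",(140,260,270,370)),("wrist",(0,480,0,640))):
    c=capture(n); cv2.imwrite(f"pics/{sys.argv[1]}_{n}.png",c["color"])
    im=c["color"][b[0]:b[1],b[2]:b[3]]; out.append(cv2.resize(im,(int(im.shape[1]*300/im.shape[0]),300),interpolation=2))
im=np.hstack(out); f=min(1,800/im.shape[1]); cv2.imwrite(f"pics/{sys.argv[1]}.png",cv2.resize(im,None,fx=f,fy=f)); print(im.shape)
E
python3 chk.py h1
```

```text
t: 8.38
position: [0.6037, -0.0119, 0.2614]
ee_rot: [0.004, 0.999, 0.046, 0.005]
wrist_force: [0.1, -0.7, -1.7]
opening: 0.0597
tcp [ 0.6037 -0.0119  0.2614] yaw 0.0917 shift [-0.8  0.7 45.9] turn -0.001
[ 0.14383238 -0.71368144 -1.6640134 ] 0.05972955583146397
(300, 1050, 3)
```

View pics/h1.png

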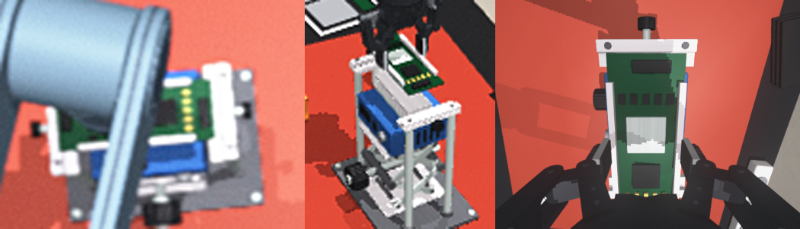

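```bash
cat > fit.py <<'E'
from h import *
a=.0925; O=np.array([.6035,-.013])
for n in ("wrist","top","side"):
    c=capture(n); W=pts(c); d=W[...,:2]-O
    X=(d[...,0]*np.cos(a)+d[...,1]*np.sin(a))*1e3; Y=(-d[...,0]*np.sin(a)+d[...,1]*np.cos(a))*1e3; Z=W[...,2]
    im=c["color"].astype(int); gr=(im[...,1]>im[...,2]+25)&(im[...,1]>im[...,0]+10)
    p,R=tcp(); zb=p[2]+.028
    m=gr&(abs(Z-zb)<.008)&(abs(X)<60)&(abs(Y)<110)
    if m.sum()>20: print(n,"board n",m.sum(),"X",np.percentile(X[m],[.5,99.5]).round(1),"Y",np.percentile(Y[m],[.5,99.5]).round(1),"Z",np.median(Z[m]).round(4))
    wh=(im.min(-1)>110)
    for s in (1,-1):
        m=wh&(abs(Z-.2485)<.0035)&(abs(X)<70)&(Y*s>75)&(Y*s<115)
        if m.sum()>20: print(n,"wall",s,m.sum(),"X",np.percentile(X[m],[1,99]).round(1),"Y",np.percentile(Y[m],[2,50,98]).round(1),"Z",np.median(Z[m]).round(4))
E
python3 fit.py
```

```text
wrist board n 21003 X [-29.6  30.3] Y [-48.7  82.1] Z 0.2902
wrist wall 1 5686 X [-47.4  50. ] Y [85.2 91.1 97. ] Z 0.2487
wrist wall -1 333 X [-47.4  50.5] Y [-94.  -86.2 -81.9] Z 0.2484
top board n 370 X [-31.8  27. ] Y [-76.4  77.5] Z 0.2902
top wall 1 72 X [-50.1  19.2] Y [85.2 92.5 96.6] Z 0.2483
top wall -1 152 X [-48.   48.5] Y [-95.6 -88.9 -83.1] Z 0.2489
side board n 200 X [-29.2  30.3] Y [-80.9  70.4] Z 0.2901
side wall 1 36 X [-49.1  -8.3] Y [79.7 85.6 96. ] Z 0.2472
side wall -1 93 X [-46.3  50.5] Y [-101.3  -92.9  -82.6] Z 0.2478
```

```bash
python3 -m handwheel '-0.2 0.7 1 5 0; -0.2 0.7 1 12 0; -0.2 0.7 1 19 0; -0.2 0.7 1 25 0; -0.2 0.7 1 28 0'; python3 fit.py; python3 chk.py h2
```

```text
t: 9.1
position: [0.6046, -0.012, 0.2321]
ee_rot: [0.003, 0.999, 0.046, 0.005]
wrist_force: [0.4, 0.4, -2.9]
opening: 0.0601
wrist board n 21598 X [-29.3  30.8] Y [-48.9  81.4] Z 0.2602
wrist wall 1 8247 X [-47.4  49.9] Y [85.3 91.1 96.8] Z 0.2487
top board n 354 X [-31.   26.8] Y [-77.4  77.5] Z 0.2603
top wall 1 88 X [-49.7  16.5] Y [82.7 90.7 96.6] Z 0.2485
top wall -1 154 X [-49.9  48.4] Y [-103.3  -89.1  -80.9] Z 0.2482
side board n 197 X [-28.3  31.9] Y [-83.1  71.8] Z 0.2608
side wall 1 24 X [-47.3  51.4] Y [79.1 85.5 91. ] Z 0.2478
side wall -1 101 X [-45.5  51.7] Y [-99.4 -92.3 -83.5] Z 0.2479
tcp [ 0.6051 -0.0121  0.2333] yaw 0.0925 shift [-1.9  0.6 17.8] turn 0.0
[-0.33119974 -0.52362575 -2.0222455 ] 0.05998171020264272
(300, 1050, 3)
```

View pics/h2.png

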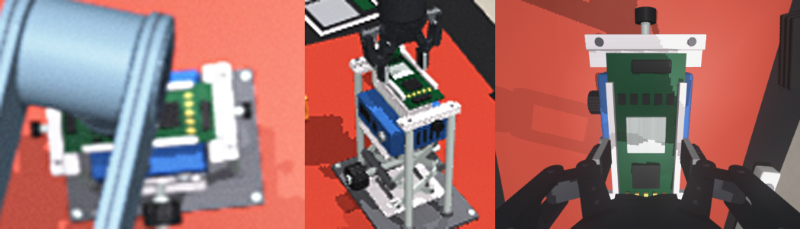

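```bash
python3 -m handwheel '-0.2 0 0 4 0; -0.2 0 0 8 0; -0.2 0 0 12 0; -0.2 0 0 14 0; -0.2 0 0 15 0'; python3 fit.py; python3 chk.py h3
```

```text
t: 9.82
position: [0.6055, -0.0123, 0.2186]
ee_rot: [0.003, 0.999, 0.046, 0.006]
wrist_force: [-0.2, 0.0, -2.6]
opening: 0.0599
wrist board n 21806 X [-28.5  31.5] Y [-49.2  81.1] Z 0.2466
wrist wall 1 10276 X [-47.4  49.9] Y [85.  90.9 96.7] Z 0.2487
top board n 359 X [-29.3  29.1] Y [-77.5  78.7] Z 0.247
top wall 1 113 X [-50.1  13.6] Y [79.7 90.2 98. ] Z 0.2486
top wall -1 158 X [-49.7  48.4] Y [-104.4  -88.6  -76.5] Z 0.2483
side board n 204 X [-27.1  31.5] Y [-81.   66.8] Z 0.2467
side wall 1 25 X [-49.4  18.7] Y [80.2 84.8 96. ] Z 0.248
side wall -1 96 X [-45.8  51.1] Y [-100.2  -92.2  -82.6] Z 0.2478
tcp [ 0.6058 -0.0123  0.2192] yaw 0.0925 shift [-2.4  0.4  3.7] turn -0.0
[-1.14893786 -0.13437929 -2.76179565] 0.060187483214664175
(300, 1050, 3)
```

```bash
python3 -m handwheel '-0.2 0 0 1 0; -0.2 0 0 2 0; -0.2 0 0 3 0; -0.2 0 0 3.5 0; -0.2 0 0 3.5 0'; python3 chk.py h4;  python3 fit.py
```

```text
t: 10.53
position: [0.606, -0.0124, 0.2159]
ee_rot: [0.004, 0.999, 0.046, 0.006]
wrist_force: [-0.5, -0.4, -2.1]
opening: 0.0599
tcp [ 0.606  -0.0124  0.2159] yaw 0.0925 shift [-2.5  0.4  0.4] turn -0.0
[-0.45243214 -0.38468876 -2.10585457] 0.05987217546435831
(300, 1050, 3)
wrist board n 21756 X [-28.1  32. ] Y [-49.4  81. ] Z 0.2441
wrist wall 1 10565 X [-47.4  49.9] Y [85.2 91.  96.8] Z 0.2487
top board n 339 X [-28.8  28.9] Y [-77.7  77.3] Z 0.2441
top wall 1 102 X [-49.5  11.4] Y [78.5 90.2 96.9] Z 0.248
top wall -1 152 X [-48.8  48.8] Y [-94.8 -88.2 -77.1] Z 0.2485
side board n 194 X [-28.1  32.7] Y [-77.6  68.5] Z 0.2437
side wall 1 21 X [-47.2   3.2] Y [81.2 85.9 94.1] Z 0.2476
side wall -1 94 X [-46.6  49.9] Y [-98.8 -92.2 -82. ] Z 0.2479
```

View pics/h4_wrist.png

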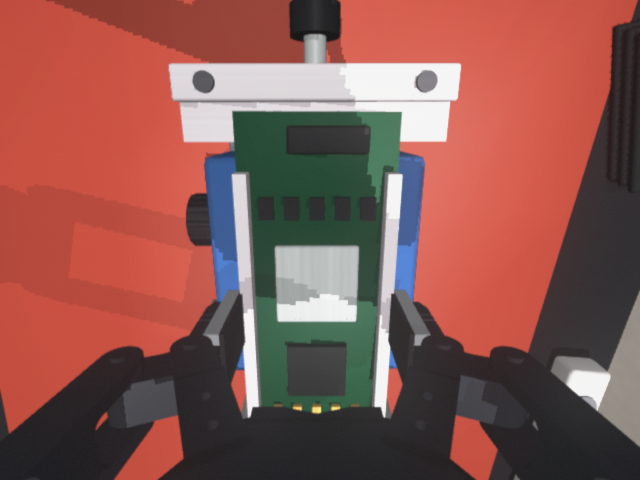

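Wrist view: the board end at (317,112) sits over the ledge (rows 100–142) with about 4 mm to the wall. It is centred on the jaw, whose middle is at column 315. I'll settle it and then release.

```bash
python3 -m handwheel '-0.2 0 0 0.5 0; -0.2 0 0 1 0; -0.2 0 0 1.2 0; -0.2 0 0 1.2 0; -0.2 0 0 1.2 0'; python3 -c "
from h import *
delta([.6035,-.013,.2155],.0925)"
```

```text
t: 11.25
position: [0.6061, -0.0124, 0.2157]
ee_rot: [0.004, 0.999, 0.046, 0.007]
wrist_force: [-1.8, 0.3, 5.3]
opening: 0.0601
tcp [ 0.6061 -0.0124  0.2157] yaw 0.0925 shift [-2.7  0.3  0.1] turn 0.0
```

Contact with the ledges: the force went from -2 to +5 N. Opening.

```bash
python3 -m handwheel '0.45 0 0 0 0; 0.5 0 0 0 0; 0.6 0 0 0 0; 0.7 0 0 0 0; 0.75 0 0 0 0'; python3 chk.py h5;  python3 fit.py
```

```text
t: 11.67
position: [0.6062, -0.0124, 0.2155]
ee_rot: [0.004, 0.999, 0.046, 0.007]
wrist_force: [-0.7, 0.7, 0.1]
opening: 0.0746
tcp [ 0.6062 -0.0124  0.2155] yaw 0.0925 shift [-2.8  0.3 -0. ] turn -0.0
[-0.72569871  0.71061352  0.12705359] 0.0746241480124868
(300, 1050, 3)
wrist board n 21532 X [-27.9  32. ] Y [-49.7  81. ] Z 0.2437
wrist wall 1 10691 X [-47.3  49.9] Y [85.2 91.  96.7] Z 0.2487
top board n 345 X [-29.   29.1] Y [-78.1  76.3] Z 0.2437
top wall 1 101 X [-49.6  13.7] Y [79.6 90.2 97.2] Z 0.2479
top wall -1 159 X [-48.7  48.6] Y [-105.6  -88.7  -77.3] Z 0.2481
side board n 197 X [-25.6  33.2] Y [-78.   69.6] Z 0.2433
side wall -1 96 X [-47.6  51.9] Y [-100.5  -91.4  -83.6] Z 0.2475
```

View pics/h5.png

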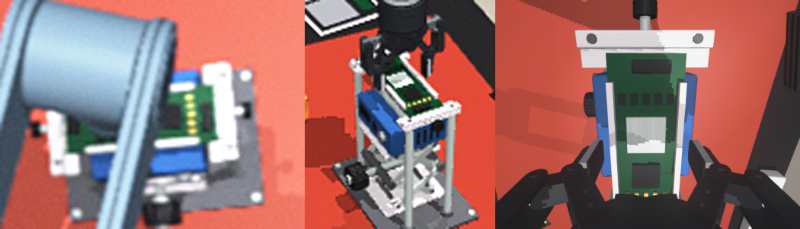

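Released: the board top is at z 0.2437, flat, and centred within about 1 mm. I'll retreat up.

```bash
python3 -m handwheel '0.8 0 0 -8 0; 0.8 0 0 -25 0; 1 0 0 -50 0; 1 0 0 -85 0; 1 -20 0 -110 0'; python3 -c "
from h import *
delta([.44,-.03,.30],1.663)"
```

```text
t: 12.38
position: [0.5868, -0.0136, 0.3276]
ee_rot: [0.004, 0.999, 0.046, 0.008]
wrist_force: [-0.6, 0.3, 0.7]
opening: 0.0857
tcp [ 0.5868 -0.0136  0.3276] yaw 0.0928 shift [-148.1    2.5   25.3] turn -1.57
```

```bash
python3 -m handwheel '1 -40 0 0 -0.12; 1 -80 0 0 -0.25; 1 -120 0 0 -0.37; 1 -150 0 0 -0.5; 1 -150 2 0 -0.62'; python3 -c "
from h import *
delta([.44,-.03,.30],1.663)"
```

```text
t: 12.8
position: [0.4327, -0.0289, 0.3266]
ee_rot: [0.007, 0.936, 0.352, 0.006]
wrist_force: [-0.1, 1.0, 0.2]
opening: 0.0855
tcp [ 0.4327 -0.0289  0.3266] yaw 0.7188 shift [ 4.5  5.2 26.7] turn -0.944
```

```bash
python3 -m handwheel '1 0 0 0 -0.12; 1 0 0 0 -0.25; 1 0 0 0 -0.37; 1 0 0 0 -0.5; 1 0 0 0 -0.62'; python3 -c "
from h import *
delta([.44,-.03,.30],1.663)"
```

```text
t: 13.22
position: [0.4326, -0.0289, 0.3275]
ee_rot: [0.009, 0.783, 0.622, 0.004]
wrist_force: [0.7, -0.1, -0.5]
opening: 0.0853
tcp [ 0.4326 -0.0289  0.3275] yaw 1.3437 shift [ 0.7  6.9 27.6] turn -0.319
```

```bash
python3 -m handwheel '1 0 10 40 -0.12; 1 0 10 80 -0.24; 1 0 10 120 -0.319; 1 0 10 150 -0.319; 1 0 10 180 -0.319'; python3 chk.py k1; python3 fit.py|grep board; python3 -c "
from h import *
delta([.4992,-.0226,.10],1.663)"
```

```text
t: 13.63
position: [0.4453, -0.0325, 0.1467]
ee_rot: [0.009, 0.674, 0.739, 0.003]
wrist_force: [0.9, -0.5, -0.5]
opening: 0.0856
tcp [ 0.4453 -0.0325  0.1467] yaw 1.6632 shift [  4.1 160.5 -66.1] turn 1.571
[ 0.86014741 -0.48845471 -0.54062668] 0.08559828571171847
(300, 1050, 3)
tcp [ 0.4474 -0.0331  0.1501] yaw 1.6627 shift [ 6.3 51.5 51.2] turn -0.0
```

View pics/k1.png

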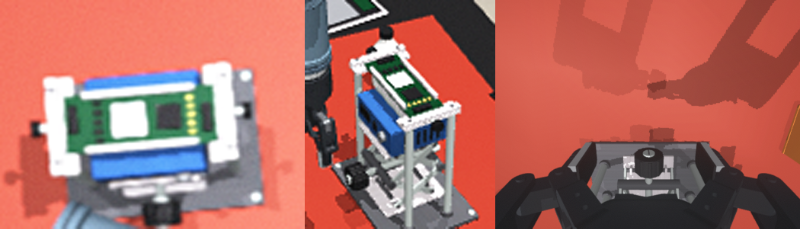

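View pics/k1_wrist.png

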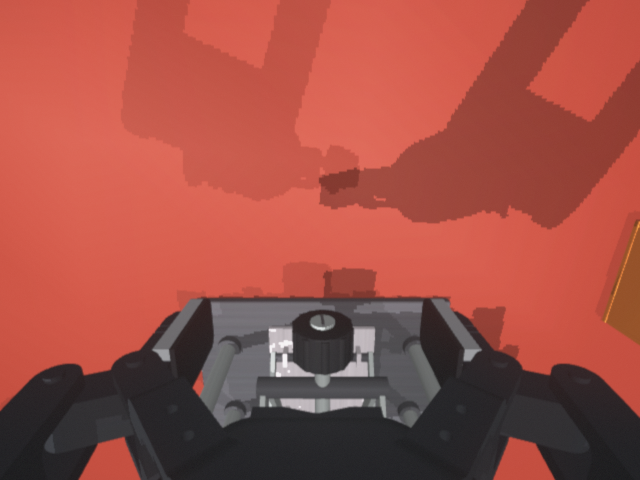

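The board is seated cleanly on both ledges (top crop). Wrist view: the knob is at (323,340) with a slot on its front cap at (320,322), which will serve as a rotation mark. Now a monitor for heights and knob pose.

```bash
cat > mon.py <<'E'
from h import *
a=.0925; O=np.array([.6045,-.0128])
def loc(c):
    W=pts(c); d=W[...,:2]-O
    X=(d[...,0]*np.cos(a)+d[...,1]*np.sin(a))*1e3; Y=(-d[...,0]*np.sin(a)+d[...,1]*np.cos(a))*1e3
    return X,Y,W[...,2]*1e3
for n in ("top","side"):
    c=capture(n); X,Y,Z=loc(c); im=c["color"].astype(int)
    bl=(im[...,0]>im[...,2]+60)
    gr=(im[...,1]>im[...,2]+20)&(im[...,1]>im[...,0]+5)
    o=[n]
    for nm,m in (("house",bl&(abs(X)>35)&(abs(X)<50)&(abs(Y)<55)&(Z>198)&(Z<222)),("board",gr&(abs(X)<26)&(abs(Y)<80)&(Z>237)&(Z<256)),("bd+y",gr&(abs(X)<26)&(Y>20)&(Y<80)&(Z>237)&(Z<256)),("bd-y",gr&(abs(X)<26)&(Y<-20)&(Y>-80)&(Z>237)&(Z<256)),("wall",(im.min(-1)>110)&(abs(X)<48)&(abs(Y)>86)&(abs(Y)<96)&(abs(Z-248)<4))):
        if m.sum()>8: o+= [nm,int(m.sum()),round(float(Z[m].mean()),2)]
    print(*o)
c=capture("wrist"); X,Y,Z=loc(c); dark=c["color"].max(-1)<80
m=(X>-108)&(X<-74)&(abs(Y)<26)&(Z>55)&(Z<125)
if m.sum()>20: print("knob n",m.sum(),"X",np.percentile(X[m],[2,98]).round(1),"Y",np.percentile(Y[m],[1,99]).round(1),"Zmax",np.percentile(Z[m],99).round(1))
s=state(); p,R=tcp(); d=p[:2]-O; print("tcp stand",((d[0]*np.cos(a)+d[1]*np.sin(a))*1e3).round(1),((-d[0]*np.sin(a)+d[1]*np.cos(a))*1e3).round(1),(p[2]*1e3).round(1),"F",s["wrist_force"].round(1),"open",round(s["opening"],4),"t",round(s["t"],2))
import sys
if len(sys.argv)>1:
    cv2.imwrite(f"pics/{sys.argv[1]}.png",cv2.resize(c["color"][200:440,180:460],None,fx=2,fy=2))
E
python3 mon.py
```

```text
top house 370 205.58 board 734 243.87 bd+y 316 244.07 bd-y 282 243.72 wall 228 248.38
side house 109 204.59 board 251 243.45 bd+y 99 243.55 bd-y 99 243.55 wall 111 247.85
knob n 3310 X [-106.2  -78. ] Y [-20.   22.3] Zmax 105.2
tcp stand -158.7 -5.6 149.7 F [0.4 0.3 0. ] open 0.0852 t 14.08
```

```bash
python3 - <<'E'
from h import *
c=capture("wrist"); W=pts(c); p,R=tcp()
T=R.inv().apply((W-p).reshape(-1,3)).reshape(W.shape)*1000
for r in range(400,480,10): print(r,T[r,320].round(0),T[r,260].round(0),T[r,200].round(0),T[r,150].round(0))
m=(abs(T[...,0])<60)&(abs(T[...,1])<25)&(T[...,2]>-60)&(T[...,2]<-10)
for s in (1,-1):
    k=T[m&(T[...,0]*s>0)]; print(np.percentile(k[:,2],[50,90,99,100]),k[:,0].min(),k[:,0].max(),k[:,1].min(),k[:,1].max())
E
```

```text
400 [  3. 130.  65.] [-58. 196. 140.] [ -25.  -17. -101.] [ -36.  -17. -101.]
410 [  3. 139.  65.] [-13. -10. -97.] [ -24.  -17. -105.] [ -34.  -18. -106.]
420 [   1.  -11. -101.] [ -12.  -11. -101.] [ -23.  -17. -107.] [ -33.  -18. -108.]
430 [   1.  -12. -104.] [ -12.  -12. -105.] [ -22.  -18. -111.] [ -32.  -18. -110.]
440 [   1.  -10. -106.] [ -12.  -11. -106.] [ -22.  -17. -112.] [ -31.  -17. -112.]
450 [   1.  -12. -109.] [ -11.  -12. -109.] [ -21.  -17. -114.] [ -32.  -15. -112.]
460 [   1.  -12. -112.] [ -11.  -11. -111.] [ -20.  -19. -118.] [ -37.   -2. -103.]
470 [   1.  -11. -113.] [  -9.  -19. -120.] [ -19.  -19. -120.] [ -38.    1. -103.]
[-50.52268221 -40.73026828 -36.90738905 -35.37915406] 42.58782916481457 57.35675992437872 -12.426395031577444 11.089512052886402
[-50.67683283 -40.75827217 -37.09162979 -35.47820696] -56.12369665001489 -41.482420249068255 -12.416365355506034 11.392822489802647
```

```bash
python3 -m handwheel '1 2 12 0 0; 1 4 28 0 0; 1 6.5 44 10 0; 1 6.5 51.5 30 0; 1 6.5 51.5 60 0'; python3 mon.py k2
```

```text
t: 14.55
position: [0.5034, -0.0229, 0.0929]
ee_rot: [0.015, 0.674, 0.739, 0.006]
wrist_force: [1.3, -0.1, 0.1]
opening: 0.085
top house 323 205.71 board 733 244.04 bd+y 310 244.24 bd-y 282 243.89 wall 202 248.43
side house 105 204.99 board 254 243.53 bd+y 97 243.18 bd-y 102 243.81 wall 113 247.52
knob n 6326 X [-106.   -77.8] Y [-20.   22.4] Zmax 105.1
tcp stand -108.0 1.0 89.2 F [0.8 0.2 0.9] open 0.0854 t 14.7
```

View pics/k2.png

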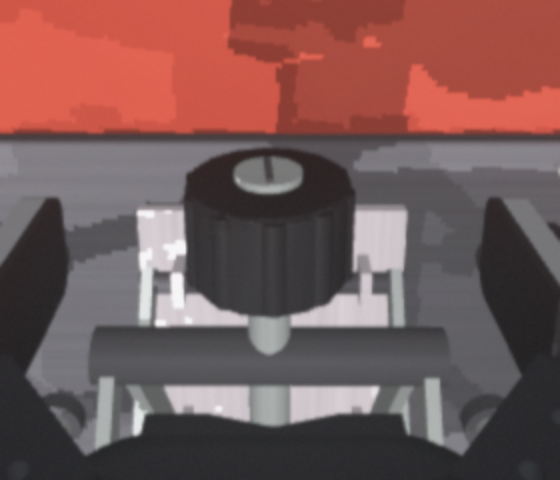

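Crop: the knob is centred at (270,230) between the open fingers, with the slot at (268,168). Continuing down.

```bash
python3 -m handwheel '1 0 0 15 0; 1 0 0 35 0; 1 0 0 55 0; 1 0 0 70 0; 1 0 0 70 0'; python3 mon.py k3
```

```text
t: 15.12
position: [0.4971, -0.0222, 0.0186]
ee_rot: [0.008, 0.674, 0.739, 0.002]
wrist_force: [-0.0, 0.6, -0.7]
opening: 0.0854
top house 350 205.71 board 745 243.93 bd+y 320 243.88 bd-y 286 244.14 wall 232 248.47
side house 104 204.42 board 256 243.18 bd+y 96 243.23 bd-y 108 243.1 wall 104 247.78
knob n 8506 X [-106.3  -99.1] Y [-20.2  22. ] Zmax 101.1
tcp stand -105.6 -0.1 21.0 F [0.2 0.1 0.2] open 0.0854 t 15.27
```

View pics/k3.png

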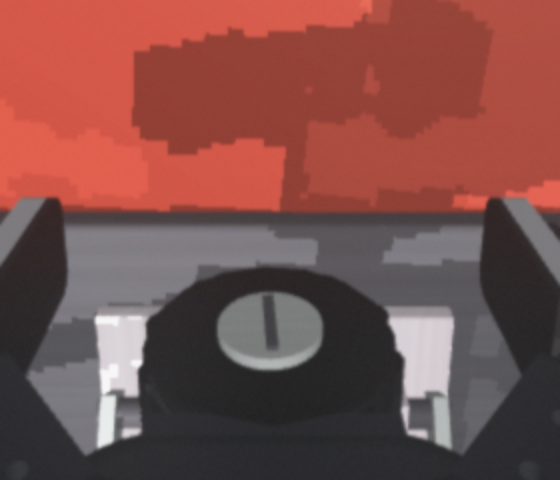

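```bash
python3 -m handwheel '1 -7 -1 2 0; 1 -14 -1 2 0; 1 -18 -1 2 0; 1 -20 -1 2 0; 1 -21 -1 2 0'; python3 mon.py k4
```

```text
t: 15.68
position: [0.5008, -0.0441, 0.0197]
ee_rot: [0.01, 0.674, 0.738, 0.004]
wrist_force: [0.9, 3.8, 3.8]
opening: 0.0851
top house 293 205.43 board 733 243.84 bd+y 315 244.04 bd-y 280 243.83 wall 226 248.5
side house 89 204.99 board 245 243.27 bd+y 90 243.35 bd-y 102 243.24 wall 85 247.49
knob n 9349 X [-106.9  -99. ] Y [-20.8  22.9] Zmax 121.8
tcp stand -106.6 -21.3 19.3 F [ 0.1 -0.3 -0.3] open 0.0853 t 15.83
```

```bash
python3 -m handwheel '1 -2 0 0 0; 1 -2.5 0 -3 0; 1 -3 0 -6 0; 1 -3 0 -9 0; 1 -3 0 -12 0'; python3 mon.py k5
```

```text
t: 16.25
position: [0.4978, -0.0444, 0.0297]
ee_rot: [0.007, 0.674, 0.739, 0.003]
wrist_force: [-0.2, 7.7, -6.3]
opening: 0.0861
top house 291 205.38 board 738 244.04 bd+y 318 244.13 bd-y 284 243.9 wall 225 248.41
side house 84 204.78 board 254 243.31 bd+y 96 243.43 bd-y 105 243.08 wall 89 248.04
knob n 9753 X [-106.6  -92.3] Y [-20.9  22.3] Zmax 104.7
tcp stand -109.1 -21.7 30.0 F [-1.4  8.3 -2.2] open 0.0854 t 16.4
```

View pics/k5.png

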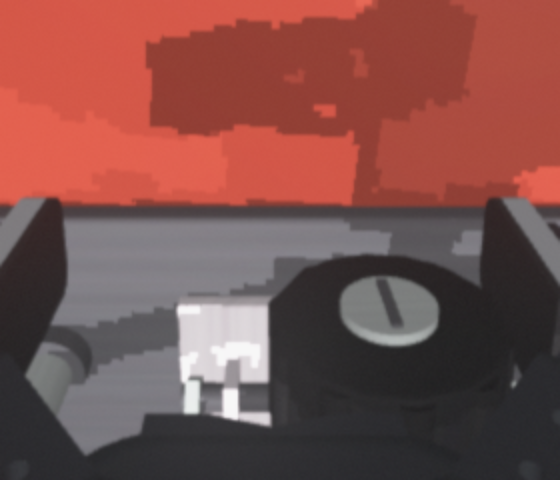

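```bash
python3 -m handwheel '1 -6 2 0 0; 1 -9 2 0 0; 1 -9 2 -4 0; 1 -9 2 -8 0; 1 -9 2 -12 0'; python3 mon.py k6
```

```text
t: 16.82
position: [0.4971, -0.0454, 0.0394]
ee_rot: [0.0, 0.674, 0.739, 0.005]
wrist_force: [4.5, 29.3, -12.1]
opening: 0.0855
top house 280 206.44 board 738 243.91 bd+y 319 244.05 bd-y 283 243.91 wall 231 248.46
side house 85 206.06 board 252 243.43 bd+y 96 243.41 bd-y 106 243.47 wall 96 247.95
knob n 10250 X [-106.5  -83.9] Y [-21.5  20.7] Zmax 105.1
tcp stand -109.8 -22.6 39.9 F [ 3.  28.7 -4. ] open 0.0855 t 16.97
```

View pics/k6.png

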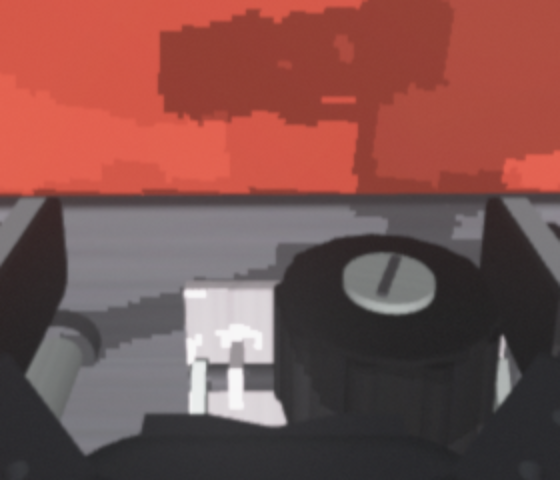

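The plate rose 1.0 mm (top 205.4→206.4, side 204.8→206.1), and the slot turned clockwise. So about 29 N of side press grips well enough. Finishing this stroke.

```bash
python3 -m handwheel '1 -9 2 -2 0; 1 -9 2 -4 0; 1 -9 2 -6 0; 1 -4 2 -6 0; 1 5 2 -6 0'; python3 mon.py k7
```

```text
t: 17.38
position: [0.4976, -0.0387, 0.0448]
ee_rot: [-0.001, 0.673, 0.739, 0.004]
wrist_force: [0.1, 0.4, -0.3]
opening: 0.0858
top house 280 206.82 board 741 243.87 bd+y 318 243.71 bd-y 286 243.92 wall 220 248.38
side house 86 206.55 board 256 243.49 bd+y 97 243.61 bd-y 100 243.49 wall 101 248.0
knob n 10097 X [-106.1  -79.7] Y [-20.6  21.9] Zmax 105.7
tcp stand -107.9 -17.4 45.9 F [-0.   0.   0.3] open 0.0852 t 17.53
```

```bash
python3 -m handwheel '1 12 1 1 0; 1 24 1 2 0; 1 33 1 3 0; 1 37 1 3 0; 1 39 1 3 0'; python3 -c "
from h import *
print(state()['wrist_force'],state()['position'])"
```

```text
t: 17.95
position: [0.4955, -0.0013, 0.0429]
ee_rot: [0.001, 0.673, 0.74, 0.004]
wrist_force: [-2.1, -9.4, -2.3]
opening: 0.0855
[-2.06256482 -9.41576899 -2.27384539] [ 0.49550673 -0.00126465  0.04293399]
```

```bash
python3 -m handwheel '1 5 0 0 0; 1 10 0 2 0; 1 10 0 5 0; 1 10 0 9 0; 1 10 0 13 0'; python3 mon.py k8
```

```text
t: 18.37
position: [0.4957, -0.0004, 0.032]
ee_rot: [0.006, 0.672, 0.74, -0.001]
wrist_force: [-11.2, -39.1, 14.2]
opening: 0.0854
top house 376 207.87 board 741 243.86 bd+y 318 243.95 bd-y 284 243.84 wall 207 248.65
side house 112 207.53 board 253 243.44 bd+y 96 243.47 bd-y 102 243.47 wall 101 248.02
knob n 10338 X [-106.6  -89.5] Y [-19.4  23.2] Zmax 106.3
tcp stand -107.3 22.5 31.4 F [ -8.6 -39.4   7.9] open 0.0853 t 18.52
```

```bash
python3 -m handwheel '1 8 0 3 0; 1 8 0 6 0; 1 8 0 9 0; 1 8 0 12 0; 1 8 0 13 0'; python3 mon.py k9
```

```text
t: 18.93
position: [0.4958, -0.0013, 0.0201]
ee_rot: [0.011, 0.672, 0.74, -0.005]
wrist_force: [-11.0, -40.9, 11.0]
opening: 0.0856
top house 388 209.17 board 730 243.98 bd+y 318 243.97 bd-y 277 243.92 wall 207 248.52
side house 114 208.98 board 246 243.31 bd+y 92 243.29 bd-y 101 243.34 wall 98 247.84
knob n 9018 X [-106.9  -97.7] Y [-23.3  22.8] Zmax 123.6
tcp stand -107.2 21.5 20.0 F [ -9.6 -40.8   8.9] open 0.0851 t 19.08
```

View pics/k9.png

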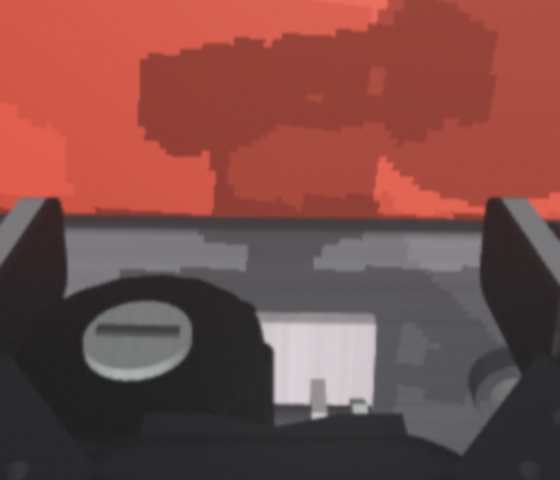

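The slot is now horizontal, about 1.6 rad turned, which matches the roughly 3.7 mm rise. Contact is expected after about 1.5 mm more. Back to the +y side for an up-stroke.

```bash
python3 -m handwheel '1 -10 0 0 0; 1 -22 0 0 0; 1 -33 0 0 0; 1 -40 0 0 0; 1 -42 0 0 0'; python3 mon.py
```

```text
t: 19.5
position: [0.5, -0.0438, 0.0208]
ee_rot: [0.011, 0.672, 0.74, -0.005]
wrist_force: [-0.1, 0.8, -0.3]
opening: 0.0855
top house 310 209.4 board 744 243.96 bd+y 321 244.15 bd-y 289 243.82 wall 228 248.48
side house 87 208.43 board 247 243.4 bd+y 92 243.12 bd-y 101 243.72 wall 89 248.14
knob n 9406 X [-106.9  -98.3] Y [-21.3  24.6] Zmax 122.6
tcp stand -107.2 -20.0 20.7 F [-0.5 -0.2 -0.7] open 0.0855 t 19.65
```

```bash
python3 -m handwheel '1 -6 0 0 0; 1 -11 0 0 0; 1 -11 0 -4 0; 1 -11 0 -8 0; 1 -11 0 -12 0'; python3 mon.py k10
```

```text
t: 20.07
position: [0.4986, -0.0459, 0.0308]
ee_rot: [0.005, 0.673, 0.74, -0.002]
wrist_force: [7.7, 26.7, -11.1]
opening: 0.0855
top house 289 210.11 board 734 243.82 bd+y 317 243.87 bd-y 279 243.82 wall 226 248.44
side house 84 209.71 board 249 243.56 bd+y 97 243.77 bd-y 98 243.6 wall 102 247.9
knob n 9759 X [-106.6  -91.6] Y [-21.6  21.1] Zmax 106.6
tcp stand -108.3 -23.1 31.2 F [ 4.5 27.7 -4.8] open 0.0855 t 20.22
```

```bash
python3 -m handwheel '1 -9 1 -1 0; 1 -9 1 -2.5 0; 1 -9 1 -4 0; 1 -9 1 -5.5 0; 1 -9 1 -7 0'; python3 mon.py k11; python3 mon.py
```

```text
t: 20.63
position: [0.4984, -0.0455, 0.036]
ee_rot: [-0.001, 0.673, 0.74, 0.001]
wrist_force: [7.9, 32.1, -9.4]
opening: 0.0853
top house 268 210.57 board 743 244.04 bd+y 321 244.12 bd-y 285 243.91 wall 229 248.18
side house 80 210.44 board 250 243.62 bd+y 89 243.47 bd-y 102 243.7 wall 92 247.7
knob n 10193 X [-106.5  -87.8] Y [-21.6  20.7] Zmax 107.4
tcp stand -108.6 -22.8 36.2 F [ 6.8 32.4 -7.9] open 0.0858 t 20.78
top house 270 210.84 board 736 244.36 bd+y 320 244.28 bd-y 281 244.7 wall 216 248.53
side house 81 210.22 board 249 243.5 bd+y 93 243.43 bd-y 101 243.53 wall 87 247.92
knob n 10182 X [-106.5  -87.9] Y [-21.6  20.6] Zmax 107.3
tcp stand -108.6 -22.8 36.2 F [ 6.4 33.3 -7.2] open 0.0854 t 20.93
```

View pics/k11.png

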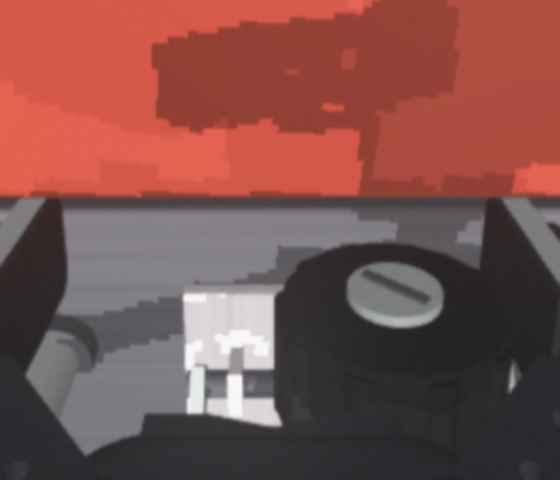

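```bash
python3 -m handwheel '1 -9 1 -1 0; 1 -9 1 -2.5 0; 1 -9 1 -4 0; 1 -9 1 -5.5 0; 1 -9 1 -7 0'; python3 mon.py k12; for i in 1 2 3; do python3 mon.py | head -2; done
```

```text
t: 21.35
position: [0.4982, -0.045, 0.0409]
ee_rot: [-0.007, 0.673, 0.739, 0.005]
wrist_force: [7.1, 33.1, -9.7]
opening: 0.0855
top house 257 211.66 board 737 244.67 bd+y 313 244.58 bd-y 289 244.79 wall 221 248.17
side house 72 211.15 board 244 244.48 bd+y 94 244.75 bd-y 96 244.61 wall 89 248.03
knob n 10543 X [-106.5  -83.6] Y [-21.   20.6] Zmax 108.1
tcp stand -108.8 -22.3 41.1 F [ 6.3 34.1 -7.1] open 0.0852 t 21.5
top house 258 211.6 board 726 244.73 bd+y 313 244.81 bd-y 278 244.7 wall 218 248.36
side house 76 210.43 board 246 244.21 bd+y 95 244.48 bd-y 103 244.02 wall 83 247.9
top house 251 211.53 board 728 244.78 bd+y 307 244.85 bd-y 282 244.57 wall 223 248.5
side house 67 210.23 board 242 244.53 bd+y 94 245.11 bd-y 95 244.47 wall 88 248.2
top house 255 211.68 board 728 244.64 bd+y 309 244.61 bd-y 284 244.65 wall 216 248.63
side house 73 210.73 board 247 244.06 bd+y 97 244.0 bd-y 97 244.07 wall 86 247.71
```

The board rose about 0.8 mm in both cameras and the house about 6.0 mm against the 5.2 mm gap, so the plate is carrying it. Backing off.

```bash
python3 -m handwheel '1 5 0 0 0; 1 12 0 0 0; 1 20 0 0 0; 1 22 0 0 0; 1 22 0 0 0'; for i in 1 2 3; do python3 mon.py k13; done
```

```text
t: 22.37
position: [0.4963, -0.0229, 0.0417]
ee_rot: [-0.006, 0.673, 0.74, 0.005]
wrist_force: [0.2, -0.8, -0.0]
opening: 0.0855
top house 315 211.36 board 730 244.8 bd+y 319 244.64 bd-y 275 244.98 wall 224 248.39
side house 91 210.73 board 258 244.31 bd+y 102 244.37 bd-y 100 244.32 wall 102 248.0
knob n 9732 X [-106.1  -85.5] Y [-20.5  21.7] Zmax 107.9
tcp stand -108.6 -0.9 41.7 F [ 0.5  0.1 -0.1] open 0.0856 t 22.52
top house 309 211.59 board 731 244.62 bd+y 317 244.36 bd-y 277 245.01 wall 231 248.24
side house 88 211.03 board 252 244.28 bd+y 102 244.51 bd-y 95 244.03 wall 101 247.99
knob n 9697 X [-106.1  -85.7] Y [-20.6  21.7] Zmax 108.0
tcp stand -108.8 -0.9 41.6 F [1.  0.3 0.2] open 0.0852 t 22.67
top house 311 211.31 board 734 244.88 bd+y 314 245.15 bd-y 281 244.71 wall 217 248.28
side house 97 210.87 board 256 244.4 bd+y 103 244.35 bd-y 103 244.47 wall 92 247.8
knob n 9649 X [-106.2  -86. ] Y [-20.5  21.7] Zmax 108.0
tcp stand -108.8 -0.6 41.5 F [-0.6 -1.2 -0.1] open 0.0854 t 22.82
```

```bash
python3 -m handwheel '1 0 -2 -15 0; 1 0 -4 -40 0; 1 0 -10 -70 0; 1 0 -30 -75 0; 1 0 -50 -75 0'; python3 mon.py k14; python3 chk.py e1; python3 fit.py|grep -v "wrist b"
```

```text
t: 23.23
position: [0.4485, -0.0302, 0.1189]
ee_rot: [-0.004, 0.673, 0.739, 0.006]
wrist_force: [-0.3, -0.2, -1.4]
opening: 0.0853
top house 401 211.24 board 731 244.64 bd+y 319 244.75 bd-y 273 244.55 wall 228 248.35
side house 107 210.92 board 260 244.36 bd+y 102 244.18 bd-y 100 244.56 wall 113 247.67
knob n 4646 X [-106.3  -78. ] Y [-20.4  21.9] Zmax 108.1
tcp stand -159.6 -1.8 116.8 F [-0.3 -0.6 -0.5] open 0.0852 t 23.38
tcp [ 0.4457 -0.0293  0.1168] yaw 1.6634 shift [  3.3 158.4 -98.9] turn 1.571
[-0.32632377 -0.61391967 -0.51006019] 0.0851718137012862
(300, 1050, 3)
top wall 1 164 X [-49.7  48.8] Y [78.5 90.3 96.9] Z 0.2482
top wall -1 161 X [-48.8  47.9] Y [-105.5  -88.9  -77.4] Z 0.2484
side wall 1 75 X [-47.1  51.5] Y [80.4 87.6 95.8] Z 0.248
side wall -1 100 X [-48.2  51.8] Y [-99.3 -92.1 -84.6] Z 0.248
```

View pics/e1.png

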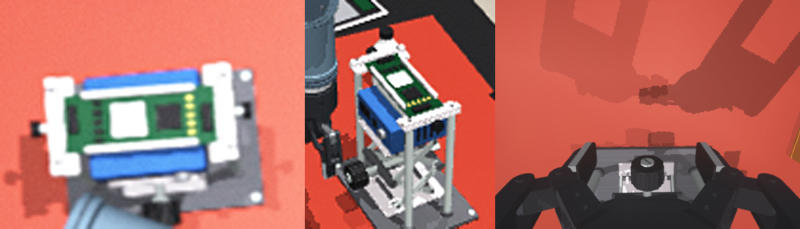

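The board held after letting go of the knob. It is about 0.8 mm up, level, and centred between the jaws (top crop: board about (140,118), jaws at x≈62 and 222). Handing in.

```bash
python3 -c "
from workcell import *
print(sign_off())"
```

```text
the job is handed in; nothing more can be done
None
```

I laid the 62×160 mm board components up in the holder, let go of it, and wound the jack up until the hot plate carried it. I handed in at about 23.5 s of the 72 s allowed; `sign_off()` reports no verdict.

- **Board:** gripped by its two bars and lowered onto both ledges, where the wrist force went from −2 to +5 N before I opened the gripper. It was centred within about 1–2 mm.
- **Jack:** turned with an open finger pad pressed on the side of the knob at about 30–40 N, going up on the left and down on the right. The first try at 8 N slipped.
- **Last checks:** the heater housing rose about 5.7–6.2 mm, against a gap I had measured as 5.2 mm. The board sits about 0.8 mm higher than when it was seated, in both cameras. It is level within the camera noise, and it did not move after I let go of the knob.
- **What disagreed:**
  - The two fixed cameras differ by about 0.5 mm in height and up to about 3 mm sideways.
  - The fingertips sit about 20 mm farther back from the TCP than the description says, so I set the grasp height from the camera images and the closing opening.
- **Not measured:** I had no direct reading of the plate-to-board force; I inferred the contact from the lift. I also did not re-measure the bin, spool and bottle at the end, but the arm made no contact near them.

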